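# Stand the inspection lamp in the valve block and extend it

### The arm

A 6-joint arm with a two-finger parallel gripper is mounted at the origin on the work surface. World frame = base frame: x ahead of the robot, y to its left, z up, the work surface at z = 0. Lengths are in mm, angles in degrees, forces in N, time in s.
With the tool pointing down it reaches from about 350 to 850 mm from the base axis. Payload 8.1 kg.
Tool frame: the origin (TCP) lies midway between the tips of the shut fingers; the grasp point (between the pads) lies 19 mm behind it (r.pinch_z is the distance from the TCP to the grasp point, in mm); z points along the fingers, y is the line along which they close (so a half turn about z gives the same grasp; the last joint's range is limited). The gripper opens to 85 mm and grips with 20 to 120 N. Pads are 22 mm wide; open, the fingers measure 114 mm over their backs; the gripper's body (76 mm by 85 mm) begins 54 mm behind the grasp point. The pads swing forward as they close: fully open they stand 13 mm farther back than shut.
Start: joints at [63.633, 7.471, 85.268, -0, 87.261, -4.893], TCP at [219.631, 558.361, 231.292] pointing down, gripper open.
Joint ranges: [-169.43, 169.43], [-51.17, 129.36], [1.28, 143.12], [-76.62, 256.62], [0, 156.53], [-152.29, 152.29]. Speed limits (degrees/s): [136.94, 136.94, 159.86, 180, 180, 180].

### API

Orientations are given as [roll, pitch, yaw] about the fixed x, y, z axes, in that order (R = Rz(yaw) Ry(pitch) Rx(roll)).
In Python, from bench import sensors, optics, job, r gives the robot as it stands.
- The arm moves only by the tool play_rows, never from a script. Its argument "motion" is a list that holds one entry, the list of rows, each a list of 6 numbers: the shift along the tool's x, y, z in cm, then the turn, a rotation vector about the tool's x, y, z in degrees. In form: [[[x, y, z, ax, ay, az], ...]]. A call has 1 to 5 rows; each row is the pose to reach, as a shift and turn from the pose commanded when the call began, along the tool's axes at that moment; what a row does not reach only later rows make up. A row lasts 1/10 s, in which the tool goes at most 50 mm and 8.59 degrees, less where a joint would pass 70% of its speed; a pose out of reach is approached as far as the arm can. A call with a gripper value outside its range is refused whole. "jaw" is the opening, from 0 (shut) to 1 (fully open), set as the call begins (left out, the last holds). The fingers move at their own pace and stop on an object; "squeeze" is the grip in N (left out, the last holds). Time passes only in rows, so rows that repeat a pose let the fingers close. It gives the time, the measured TCP pose, the force, the opening and the grip force at its end, in the units of the state.
- sensors.sense(): the state, without advancing time (a new reading comes with each control period).
- optics.snapshot(name): name is "side" or "top"; returns a dict with "pixels" (384x512x3 uint8, red, green, blue), "mtx" (3x3 intrinsics, pixels), "R" (3x3) and "t" (3): a world point X has camera coordinates R X + t. Camera axes: x right, y down, z forward; pixel columns grow to the right and rows downward; lengths in mm; the calibration is good to about 2 mm. A picture is of the moment at which its call begins. There is no depth.
- job.hand_in(): hands the job in; it is judged then, once.
The state is a dict: "time": time; "joint_pos": joint angles; "qd": joint speeds; "joint_efforts": joint torques, N m; "tool_pos": TCP position; "tcp_rot": TCP orientation; "ft_force": force on the tool from outside, world axes, zero at the start; "wrist_torque": the same for the moment, N m; "finger_gap": finger opening in mm; "grip_force": force on a finger pad.
Only numpy, scipy, OpenCV 4.12 (cv2) and the standard library are available. Lean on these libraries where they do the work, as an engineer would, in place of code of your own. Each camera call takes 0.05 s, during which the arm holds its last target. There are 200 camera calls.

### The job

Take the telescopic inspection lamp from the wooden rack and stand it in the round hole of the metal valve block, foot fully home with its collar down on the block. Then squeeze the button on the side of its head, pull the head straight up past the first stop to the second stop (fully out), and finish while still gripping the head and holding it there: the worn catch does not hold at the second stop. Keep the foot home in the block and leave the other things where they are.

Things in the scene. Friction and masses are not known exactly. Their poses are not given: they have to be found in the camera images.
- mast: Telescopic inspection lamp, upright in either hole of the rack at the start. Origin: centre of the collar's underside, z up. Below it a round spigot, 20 mm diameter, 40 long, its end a half ball. Above: collar 46 diameter, 6 high; black rubber sleeve 38 diameter, z = 6 to 76; then a 14 mm rod and the head, top at 111 when closed. 0.6 to 0.85 kg (rod and head 0.24). Turns freely in its hole.
- mast_head: Aluminium head on the rod, a box 22 x 22 mm, 24 high, 3 mm lens on top. Origin: its middle, 96 mm above the lamp's origin when closed, 176 fully out; axes as the lamp's. On its +y face a black 13 x 13 mm push button stands out 6.5 mm (1.5 when fully pressed): pinching the head along y presses it.
- mast_button (a joint): The head's push button, m: 0 out, 0.005 fully pressed (towards the head's -y); spring of about 0.8 N at first, 2.3 N fully down. Out, its pin locks the rod in the closed notch; pressed more than about 0.0037 it frees the rod. Springs out when let go.
- mast_rod (a joint): How far the rod is out of the sleeve, m: 0 closed, 0.04 first stop (a notch that catches only with the button out), 0.08 second stop (end of travel). Slides easily; let go beyond the first stop it sinks back to it by its weight (about 2 N). Pulling without the button, or on beyond the second stop, lifts the whole lamp.
- block_hole (a point): Centre of the mouth of the hole in the top of the valve block: aluminium, 110 x 90 x 55 mm, fixed to the bench, brass pipe fittings on its sides, a 5 mm high bolt head near each top corner. Hole 21.8 mm diameter, 46 deep, straight down; z up. The lamp is home when its origin is at this point.
- rack: Wooden rack block fixed to the bench, 80 x 200 x 50 mm (long along its y), origin at the centre of its underside; two holes of 23 mm, 43 mm deep, at y = +50 and -50 mm.
- drift: Bystander: dark steel drift pin in the rack's other hole, square 26 mm collar, rising 55 mm above the rack; origin at the collar's underside.
- cap: Bystander: plastic cap 47 mm diameter, 35 mm high, between rack and block; origin under its centre.
- wrench: Bystander: steel wrench 180 mm long lying flat, origin under its middle, long along its x.
- jar: Bystander: glass jar with steel cap, 66 mm diameter, 85 mm high; origin under its centre.
- fitting: Bystander: brass pipe fitting 60 mm long, 32 mm thick, lying; origin under its middle.
- hammer: Bystander: hammer 260 mm long lying on the bench at the robot's left; origin under its middle.
There are look-alikes about, which are no part of the job. Of the things that look like the part that bears block_hole, the middle-sized one is meant. There is more than one size of the mast; the one meant has the size given above.

How it is judged:
By the outcome, as a careful person would: the job done as asked, in the order asked, and still so for the second after the job is handed in, while the arm keeps its last pose, push and grip.
It also fails if it takes over 61 s, if anything falls off the work surface, if the arm or the gripper's body presses on something with over 40 N, if the wrist force passes 120 N, or if a joint passes its speed limit or range.

## Working session

There is one attempt and no reset: what is moved stays moved. The work goes in short steps, Python scripts to look and compute and a tool call to move; the robot and the scene stay as the last step left them, time stands still between calls to the robot, and variables do not carry over. Pictures are saved under pics/ and viewed, at most 10 in all, crops included, and the job is handed in when it is done.

Besides the shell and the picture viewer there is one more tool, called after "Request:" in YAML: its name, and indented under it one key for each argument. play_rows: Moves the arm, as the interface text tells. Its arguments: {"type":"object","properties":{"motion":{"type":"array","items":{"type":"array","items":{"type":"array","items":{"type":"number"}}}},"jaw":{"type":"number"},"squeeze":{"type":"number"}},"required":["motion"]}

```bash
mkdir -p pics; cat > h.py <<'E'
import numpy as np, cv2
from bench import sensors, optics, job, r
def snap(n):
    s=optics.snapshot(n); s['pixels']=np.asarray(s['pixels']); s['mtx']=np.array(s['mtx']);s['R']=np.array(s['R']);s['t']=np.array(s['t']); return s
def save(s,f,crop=None,k=1.5):
    im=s['pixels'][:,:,::-1]
    if crop: x0,y0,x1,y1=crop; im=im[y0:y1,x0:x1]
    cv2.imwrite('pics/'+f,cv2.resize(im,None,fx=k,fy=k,interpolation=cv2.INTER_CUBIC))
def ray(s,u,v):
    d=s['R'].T@np.linalg.solve(s['mtx'],[u,v,1.]); return -s['R'].T@s['t'],d
def onz(s,u,v,z):
    c,d=ray(s,u,v); return c+d*(z-c[2])/d[2]
def proj(s,X):
    p=s['mtx']@(s['R']@np.array(X,float)+s['t']); return p[:2]/p[2]
def two(s1,p1,s2,p2):
    c1,d1=ray(s1,*p1);c2,d2=ray(s2,*p2)
    A=np.array([d1,-d2]).T; k=np.linalg.lstsq(A,c2-c1,rcond=None)[0]
    a,b=c1+k[0]*d1,c2+k[1]*d2; return (a+b)/2,np.linalg.norm(a-b)
E
python3 - <<'E'
from h import *
for n in('top','side'):
    s=snap(n); save(s,n+'0.png'); print(n,ray(s,256,192),s['mtx'][0,0])
x=sensors.sense();print(x['time'],x['tool_pos'],x['tcp_rot'],x['finger_gap'],r.pinch_z)
E
```

```text
top (array([ 268.35328576,   82.19607914, 1425.67457427]), array([ 0.19477794,  0.0087771 , -0.9809642 ])) 478.97221231422265
side (array([ 142.00468711, -794.66936005,  988.32489   ]), array([ 0.31094534,  0.67536609, -0.66873352])) 471.6070122696658
0.1 [219.43862582 557.92727112 230.36232812] [-1.79908672e+02 -8.11994371e-03  1.58523339e+02] 84.86576486367733 18.700000000000003
```

View pics/top0.png

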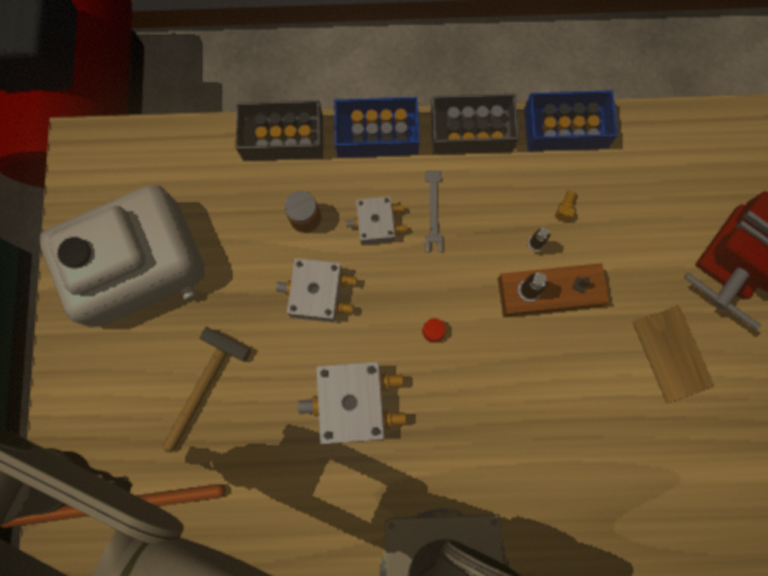

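View pics/side0.png

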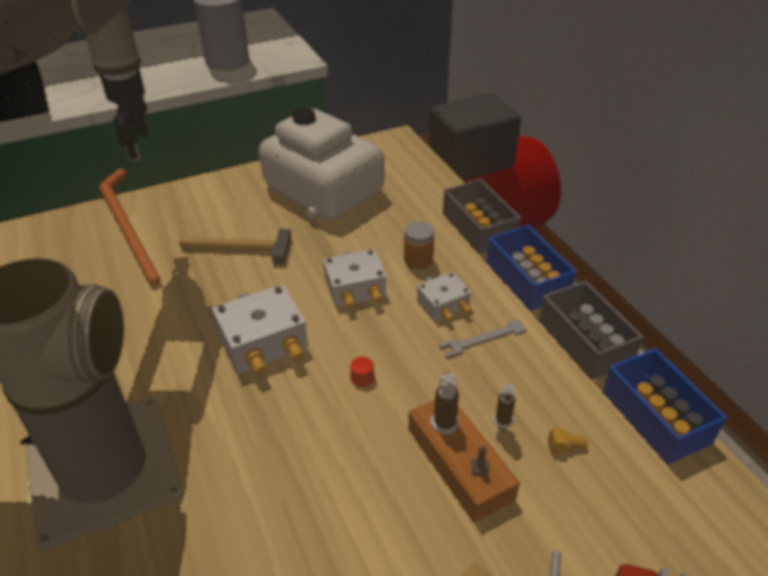

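The top view (view px) shows three look-alike blocks: small at (376,219), middle-sized at (314,289) and large at (349,403). The middle-sized one, at side (355,272), is the one meant. There are two lamps: one in the rack at (533,286) and a smaller one standing on the bench at (540,239). The rack one fits the description. I'll confirm both in one enlarged crop and measure.

```bash
python3 - <<'E'
from h import *
T=snap('top');S=snap('side')
def c(s,x,y,w=36,h=36): return cv2.resize(s['pixels'][y-h:y+h,x-w:x+w,::-1],(390,290),interpolation=cv2.INTER_CUBIC) 
a=np.vstack([np.hstack([c(T,356,188,32,24),c(S,297,270,32,24)]),np.hstack([c(T,209,192,32,24),c(S,237,182,32,24)])])
cv2.imwrite('pics/c1.png',a)
for n,s,z,boxes in (('T',T,55,[(180,165,240,220),(232,125,275,168),(205,235,265,300)]),):
    for b in boxes:
        im=s['pixels'][b[1]:b[3],b[0]:b[2]]; hsv=cv2.cvtColor(im,cv2.COLOR_RGB2HSV)
        m=((hsv[...,1]<60)&(hsv[...,2]>110)).astype(np.uint8); m=cv2.morphologyEx(m,cv2.MORPH_OPEN,np.ones((7,7)))
        cs=max(cv2.findContours(m,0,2)[0],key=cv2.contourArea); q=cv2.boxPoints(cv2.minAreaRect(cs))+np.array(b[:2])
        P=np.array([onz(s,*p,z) for p in q]); e=P[1]-P[0]
        print(q.mean(0),P.mean(0).round(1),np.linalg.norm(P[1]-P[0]).round(1),np.linalg.norm(P[2]-P[1]).round(1),np.degrees(np.arctan2(e[1],e[0])).round(1))
# rack
b=(325,170,412,215);im=T['pixels'][b[1]:b[3],b[0]:b[2]];hsv=cv2.cvtColor(im,cv2.COLOR_RGB2HSV)
m=((hsv[...,0]<12)&(hsv[...,1]>120)).astype(np.uint8)
cs=np.vstack([k for k in cv2.findContours(m,0,2)[0] if len(k)>15]);q=cv2.boxPoints(cv2.minAreaRect(cs))+np.array(b[:2])
P=np.array([onz(T,*p,50) for p in q]);print('rack',q,P.round(0))
E
```

```text
[208.94512367 191.99390578] [545.6 231.7  55. ] 108.3 87.1 -6.5
[250.00989926 145.09901142] [683.7 107.9  55. ] 65.0 81.5 -86.0
[232.74330139 268.35257626] [323.9 166.8  55. ] 116.6 141.5 -89.3Traceback (most recent call last):
  File "<stdin>", line 16, in <module>
    return _nx.concatenate(arrs, 0, dtype=dtype, casting=casting)
           ~~~~~~~~~~~~~~~^^^^^^^^^^^^^^^^^^^^^^^^^^^^^^^^^^^^^^^
ValueError: need at least one array to concatenate
```

View pics/c1.png

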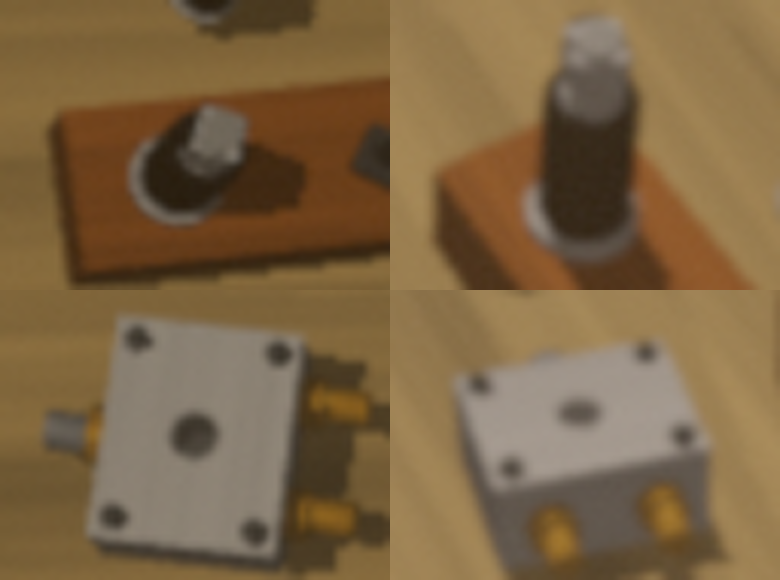

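The crops show the rack lamp with its collar near top px (353,193) and its head at (360,187). The middle block's top measures 108 x 87 mm, which matches 110 x 90, with its hole near (209,192). The button isn't visible yet, so I'll brighten the view and locate the collar and head more precisely.

```bash
python3 - <<'E'
from h import *
T=snap('top');S=snap('side')
def c(s,x,y,w=16,h=20):
    im=s['pixels'][y-h:y+h,x-w:x+w,::-1].astype(float)/255; im=np.clip(im*1.2,0,1)**.5*255
    return cv2.resize(im.astype(np.uint8),(400,500),interpolation=cv2.INTER_CUBIC)
cv2.imwrite('pics/c2.png',np.hstack([c(T,358,186),c(S,297,263)]))
for nm,p,z in(('collar',(353.1,193),56),('headtop',(359.8,185.2),161),('hole',(208.8,192),55),('small',(358,164),0),('drift',(386,189),60),('cap',(289,219),20)): print(nm,onz(T,*p,z).round(1))
# hole by darkness in both
for s,b,nm in((T,(200,183,219,201),'T'),(S,(226,170,248,188),'S')):
    g=cv2.cvtColor(s['pixels'],cv2.COLOR_RGB2GRAY)[b[1]:b[3],b[0]:b[2]].astype(float)
    w=np.clip(np.median(g)-15-g,0,None); yy,xx=np.mgrid[b[1]:b[3],b[0]:b[2]]
    u,v=(w*xx).sum()/w.sum(),(w*yy).sum()/w.sum(); print('hole',nm,u,v,onz(s,u,v,55).round(1))
P=onz(T,353.1,193,56); print('side pred collar top, head top',proj(S,P),proj(S,P+[0,0,105]),'top pred',proj(T,P+[0,0,105]))
E
```

```text
collar [ 527.8 -187.9   56. ]
headtop [ 528.7 -186.8  161. ]
hole [545.2 232.2  55. ]
small [ 628.4 -220.6    0. ]
drift [ 535.6 -283.5   60. ]
cap [ 4.629e+02 -2.000e-01  2.000e+01]
hole T 208.32778864970646 191.48385518591 [546.8 233.5  55. ]
hole S 237.343669250646 180.28423772609818 [547.2 220.6  55. ]
side pred collar top, head top [296.20700078 280.4126686 ] [298.56234677 252.11713054] top pred [360.23578675 185.509792  ]
```

View pics/c2.png

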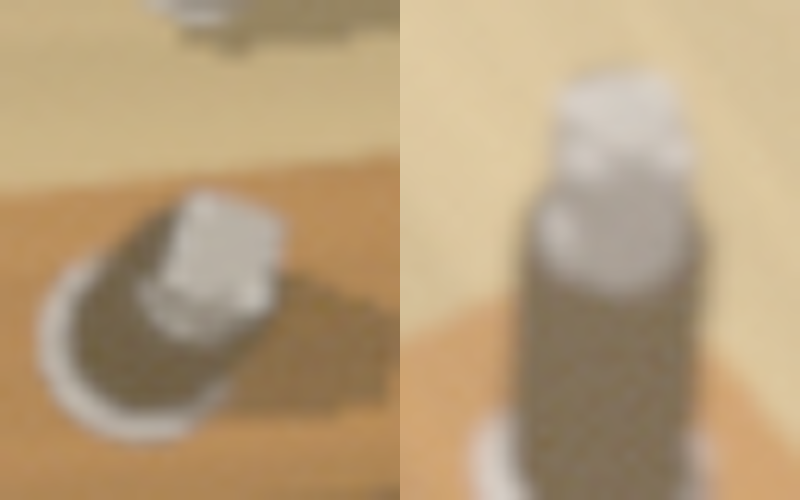

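The brightened crop shows the head turned about 20°. Its button is on neither the -x nor the -y faces, nor on the +x face, so it must be on the +y-ish (left) face. The head's y axis is then at about 70°, and the gripper's closing line is already at 68.5°. I'll keep that yaw and set out for a spot above the lamp.

```bash
cat >> h.py <<'E'
from scipy.spatial.transform import Rotation as Ro
def go(X,yaw=None):
    x=sensors.sense(); R=Ro.from_euler('xyz',x['tcp_rot'],degrees=True); d=R.as_matrix().T@(np.array(X)-x['tool_pos'])
    print('tool cm',(d/10).round(2), 'tilt/yaw fix',(R.inv()*Ro.from_euler('xyz',[180,0,x['tcp_rot'][2] if yaw is None else yaw],degrees=True)).as_rotvec(degrees=True).round(2))
E
python3 - <<'E'
from h import *
go([528,-187.5,231],159.5)
S=snap('side');T=snap('top')
print(onz(S,236.2,178.2,55),onz(S,236.2,177.9,60),onz(T,209.1,192.05,60)); print(two(S,(236.2,178.2),T,(208.8,192)))
E
```

```text
tool cm [-5.60e+01 -5.81e+01  3.00e-02] tilt/yaw fix [-0.03 -0.   -0.97]
[547.89808717 231.08507878  55.        ] [546.28063786 226.88917261  60.        ] [543.9803726 230.7375847  60.       ]
(array([546.735405  , 231.93817481,  54.27587726]), np.float64(2.8610424783342436))
```

Request:
play_rows:
  motion:
    - [[-3.4,-3.5,0,0,0,0],[-6.8,-7.0,0,0,0,0],[-10.2,-10.5,0,0,0,0],[-13.6,-14,0,0,0,0],[-17,-17.5,0,0,0,0]]
  jaw: 1

```text
time: 0.9
tool_pos: [314.1, 331.6, 231.4]
tcp_rot: [180.0, 0.0, 158.6]
ft_force: [0.9, 1.3, 0.2]
finger_gap: 85.1
grip_force: 0.0
```

Request:
play_rows:
  motion:
    - [[-3.4,-3.5,0,0,0,0],[-6.8,-7.0,0,0,0,0],[-10.2,-10.5,0,0,0,0],[-13.6,-14,0,0,0,0],[-17,-17.5,0,0,0,0]]

```text
time: 1.4
tool_pos: [408.3, 106.3, 231.7]
tcp_rot: [180.0, 0.1, 158.5]
ft_force: [1.6, -0.5, -1.1]
finger_gap: 85.3
grip_force: 0.0
```

Request:
play_rows:
  motion:
    - [[-3.4,-3.5,0,0,0,0],[-6.8,-7.0,0,0,0,0],[-10.2,-10.5,0,0,0,0],[-13.6,-14,0,0,0,0],[-17,-17.5,0,0,0,0]]

```text
time: 1.9
tool_pos: [502.5, -119.1, 231.5]
tcp_rot: [180.0, 0.0, 158.5]
ft_force: [1.4, 0.1, -0.2]
finger_gap: 85.5
grip_force: 0.0
```

Request:
play_rows:
  motion:
    - [[-2.5,-2.8,0,0,0,-1],[-5,-5.6,0,0,0,-1],[-5,-5.6,0,0,0,-1]]

```text
time: 2.2
tool_pos: [528.5, -191.5, 230.7]
tcp_rot: [-179.9, -0.0, 159.3]
ft_force: [-0.1, 1.5, 0.3]
finger_gap: 85.1
grip_force: 0.0
```

```bash
python3 - <<'E'
from h import *
x=sensors.sense();print(x['time'],x['tool_pos'],x['tcp_rot'],x['ft_force'],x['joint_pos']); go([527.9,-187.6,231]);go([527.9,-187.6,98])
E
```

```text
2.2 [ 528.48041119 -191.46220415  230.70234855] [-1.79928541e+02 -1.93741460e-04  1.59306815e+02] [-0.1363671   1.50939677  0.28606879] [-2.50946146e+01  1.63389323e+00  9.14776644e+01 -7.13687778e-02
  8.68831539e+01 -9.43975521e+01]
tool cm [ 0.19  0.34 -0.03] tilt/yaw fix [-0.07 -0.    0.  ]
tool cm [ 0.19  0.36 13.27] tilt/yaw fix [-0.07 -0.    0.  ]
```

Request:
play_rows:
  motion:
    - [[0.2,0.35,0,0,0,0],[0.2,0.35,3,0,0,0],[0.2,0.35,6,0,0,0],[0.2,0.35,9,0,0,0],[0.2,0.35,10.5,0,0,0]]

```text
time: 2.7
tool_pos: [525.8, -181.1, 123.5]
tcp_rot: [180.0, -0.2, 159.6]
ft_force: [-1.1, -0.3, -0.5]
finger_gap: 85.4
grip_force: 0.0
```

Request:
play_rows:
  motion:
    - [[0,0,1,0,0,0],[0,0,2,0,0,0],[0,0,2.7,0,0,0],[0,0,2.7,0,0,0]]

```text
time: 3.1
tool_pos: [527.3, -183.2, 99.0]
tcp_rot: [180.0, -0.0, 159.5]
ft_force: [0.4, -0.5, -0.5]
finger_gap: 85.4
grip_force: 0.0
```

Request:
play_rows:
  motion:
    - [[0,0,0,0,0,0],[0,0,0,0,0,0],[0,0,0,0,0,0],[0,0,0,0,0,0],[0,0,0,0,0,0]]
  jaw: 0.35
  squeeze: 40

```text
time: 3.6
tool_pos: [527.9, -184.3, 100.3]
tcp_rot: [-179.9, 0.1, 159.5]
ft_force: [-1.7, -4.8, 5.6]
finger_gap: 36.9
grip_force: 39.9
```

Request:
play_rows:
  motion:
    - [[0,0,-0.8,0,0,0],[0,0,-1.8,0,0,0],[0,0,-3,0,0,0],[0,0,-4.5,0,0,0],[0,0,-6,0,0,0]]
  jaw: 0.3

```text
time: 4.1
tool_pos: [527.4, -183.1, 160.6]
tcp_rot: [180.0, -0.0, 159.5]
ft_force: [-0.4, -0.2, -7.6]
finger_gap: 37.0
grip_force: 41.0
```

Request:
play_rows:
  motion:
    - [[0,0,-1.5,0,0,0],[0,0,-1.5,0,0,0],[0,0,-1.5,0,0,0]]

```text
time: 4.4
tool_pos: [527.8, -183.5, 175.0]
tcp_rot: [-180.0, 0.1, 159.5]
ft_force: [0.0, 0.4, -7.6]
finger_gap: 36.8
grip_force: 41.1
```

```bash
python3 - <<'E'
from h import *
x=sensors.sense();print(x['time'],x['tool_pos'],x['tcp_rot'],x['ft_force'],x['wrist_torque'],x['finger_gap']); go([546.5,231.7,x['tool_pos'][2]])
s=snap('side');save(s,'s1.png',(240,180,360,280),6)
E
```

```text
4.4 [ 527.78463989 -183.47224625  174.97526407] [-1.79995749e+02  7.65635027e-02  1.59525888e+02] [ 0.04116268  0.42229023 -7.60773264] [0.03604297 0.06532601 0.00362376] 36.8216670116595
tool cm [ 1.277e+01  3.955e+01 -2.000e-02] tilt/yaw fix [-0.    0.08 -0.  ]
```

View pics/s1.png

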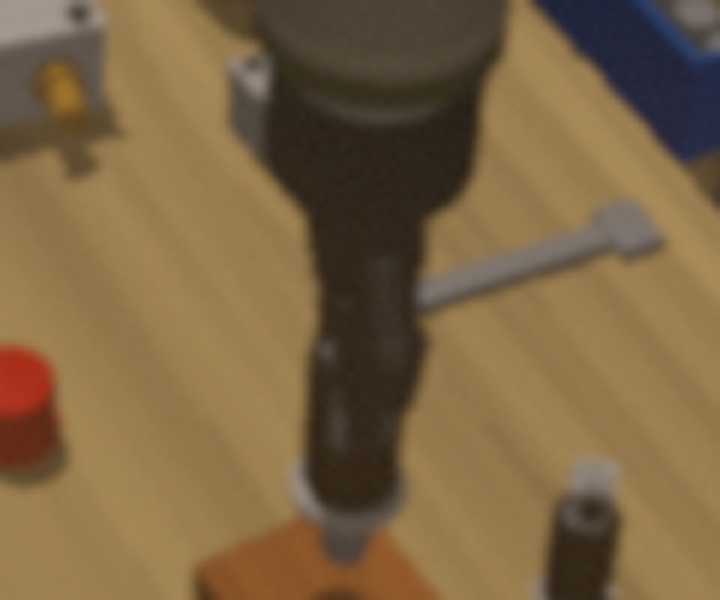

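The image shows the lamp hanging upright in the fingers, spigot clear of the rack, with the collar at crop px (347,490). Weight is 7.6 N. Now I'll carry it over the block.

Request:
play_rows:
  motion:
    - [[0.6,2,0,0,0,0],[1.9,6,0,0,0,0],[3.2,10,0,0,0,0],[4.6,14,0,0,0,0],[5.9,18,0,0,0,0]]

```text
time: 4.95
tool_pos: [534.0, 7.6, 172.9]
tcp_rot: [-180.0, -0.1, 159.5]
ft_force: [0.9, 0.4, -7.2]
finger_gap: 36.9
grip_force: 41.7
```

Request:
play_rows:
  motion:
    - [[1.3,4,0,0,0,0],[2.6,8,0,0,0,0],[3.9,12,0,0,0,0],[5.2,16,0,0,0,0],[6.3,19.5,0,0,0,0]]

```text
time: 5.45
tool_pos: [543.2, 212.6, 172.9]
tcp_rot: [-179.9, -0.1, 159.6]
ft_force: [1.0, -0.3, -7.2]
finger_gap: 36.8
grip_force: 41.7
```

Request:
play_rows:
  motion:
    - [[0.7,2.1,0,0,0,0],[0.7,2.1,0,0,0,0],[0.7,2.1,0,0,0,0],[0.7,2.1,0,0,0,0]]

```text
time: 5.85
tool_pos: [544.7, 231.8, 173.4]
tcp_rot: [-179.9, -0.1, 159.5]
ft_force: [-0.4, -0.4, -7.3]
finger_gap: 37.4
grip_force: 41.8
```

```bash
python3 - <<'E'
from h import *
x=sensors.sense();print(x['time'],x['tool_pos'],x['tcp_rot'],x['ft_force'],x['wrist_torque'],x['finger_gap']); go([545.1,232.2,x['tool_pos'][2]])
S=snap('side');T=snap('top')
def c(s,x,y,w=32,h=36): return cv2.resize(s['pixels'][y-h:y+h,x-w:x+w,::-1],None,fx=6,fy=6,interpolation=cv2.INTER_CUBIC)
cv2.imwrite('pics/m1.png',np.hstack([c(S,237,160),c(T,209,190)]))
for o in (x['tool_pos'][2]-50,): 
  for d in((0,0),(1.4,-.5)):
    a=np.array([x['tool_pos'][0]+d[0],x['tool_pos'][1]+d[1]]); print('pred tip S',proj(S,[*a,o-30]),'collar top S',proj(S,[*a,o+6]),'hole S',proj(S,[*a,55]),'collar T',proj(T,[*a,o+6]))
E
```

```text
5.85 [544.67926148 231.7721853  173.36751882] [-1.79916642e+02 -5.80151843e-02  1.59493135e+02] [-0.44722063 -0.44895479 -7.32462973] [ 0.0487792  -0.04036376  0.08207526] 37.44799314323111
tool cm [-0.02  0.05 -0.  ] tilt/yaw fix [-0.08 -0.06  0.  ]
pred tip S [234.69941777 168.62156576] collar top S [234.26720778 159.15859551] hole S [235.14422234 178.36028659] collar T [205.94555499 186.9436198 ]
pred tip S [235.19335587 168.59036707] collar top S [234.769684   159.12750544] hole S [235.62937454 178.32899895] collar T [206.12167578 186.44271651]
```

View pics/m1.png

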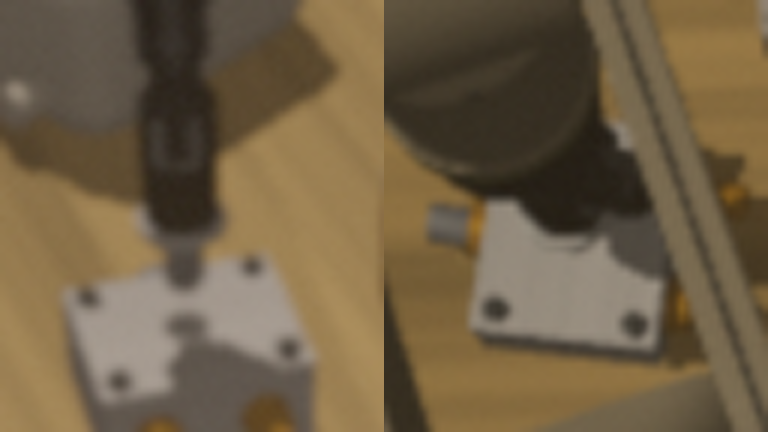

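Side crop: the spigot is at crop px (183,265), directly above the hole at (186,326), within about 1 mm. I'll nudge it 0.7 mm and lower it while watching the force.

Request:
play_rows:
  motion:
    - [[-0.07,0.02,0.6,0,0,0],[-0.07,0.02,1.2,0,0,0],[-0.07,0.02,1.8,0,0,0],[-0.07,0.02,2.4,0,0,0],[-0.07,0.02,2.8,0,0,0]]

```text
time: 6.45
tool_pos: [545.4, 232.5, 145.2]
tcp_rot: [-180.0, -0.1, 159.5]
ft_force: [-0.1, -0.7, -6.8]
finger_gap: 36.9
grip_force: 41.9
```

Request:
play_rows:
  motion:
    - [[0,0,0.15,0,0,0],[0,0,0.3,0,0,0],[0,0,0.45,0,0,0],[0,0,0.6,0,0,0],[0,0,0.6,0,0,0]]

```text
time: 6.95
tool_pos: [546.0, 233.0, 140.4]
tcp_rot: [180.0, 0.0, 159.5]
ft_force: [0.8, 2.4, -6.8]
finger_gap: 36.9
grip_force: 41.7
```

Request:
play_rows:
  motion:
    - [[0.02,0.08,0,0,0,0],[0.02,0.08,0.2,0,0,0],[0.02,0.08,0.4,0,0,0],[0.02,0.08,0.6,0,0,0],[0.02,0.08,0.6,0,0,0]]

```text
time: 7.45
tool_pos: [546.1, 234.4, 134.3]
tcp_rot: [179.9, 0.0, 159.5]
ft_force: [2.0, 6.0, -7.7]
finger_gap: 37.0
grip_force: 40.7
```

Request:
play_rows:
  motion:
    - [[0.0,0.1,0,0,0,0],[0,0.18,0,0,0,0],[0,0.18,0,0,0,0],[0,0.18,0,0,0,0]]

```text
time: 7.85
tool_pos: [546.4, 235.1, 134.0]
tcp_rot: [-180.0, -0.0, 159.5]
ft_force: [0.8, 2.4, -7.9]
finger_gap: 36.8
grip_force: 41.5
```

Request:
play_rows:
  motion:
    - [[0.0,0.1,0,0,0,0],[0,0.1,0.3,0,0,0],[0,0.1,0.6,0,0,0],[0,0.1,0.9,0,0,0],[0,0.1,0.9,0,0,0]]

```text
time: 8.35
tool_pos: [546.2, 235.8, 124.2]
tcp_rot: [-179.9, -0.1, 159.5]
ft_force: [0.7, -0.2, -7.7]
finger_gap: 36.5
grip_force: 42.0
```

```bash
python3 - <<'E'
from h import *
x=sensors.sense();print(x['time'],x['tool_pos'],x['ft_force'],x['wrist_torque'])
E
```

```text
8.35 [546.24990169 235.7964706  124.22073817] [ 0.6844831  -0.15385932 -7.74254921] [-0.02832024 -0.01487349 -0.0314497 ]
```

Request:
play_rows:
  motion:
    - [[0,0,0.35,0,0,0],[0,0,0.7,0,0,0],[0,0,1.05,0,0,0],[0,0,1.4,0,0,0],[0,0,1.5,0,0,0]]

```text
time: 8.85
tool_pos: [546.5, 236.0, 109.5]
tcp_rot: [-180.0, -0.0, 159.5]
ft_force: [-0.2, -0.3, -8.0]
finger_gap: 36.8
grip_force: 42.0
```

Request:
play_rows:
  motion:
    - [[0,0,0.15,0,0,0],[0,0,0.3,0,0,0],[0,0,0.4,0,0,0],[0,0,0.4,0,0,0]]

```text
time: 9.25
tool_pos: [546.8, 236.1, 106.2]
tcp_rot: [-180.0, -0.0, 159.5]
ft_force: [-0.5, 0.1, -7.0]
finger_gap: 36.9
grip_force: 42.0
```

Request:
play_rows:
  motion:
    - [[0,0,0.1,0,0,0],[0,0,0.2,0,0,0],[0,0,0.25,0,0,0],[0,0,0.25,0,0,0]]

```text
time: 9.65
tool_pos: [547.5, 236.1, 105.4]
tcp_rot: [180.0, 0.1, 159.5]
ft_force: [-4.5, -4.1, 5.6]
finger_gap: 36.9
grip_force: 43.4
```

The collar has seated (Fz changed from -8 to +5.6 N). I'll release, rise to head height and check the seating.

Request:
play_rows:
  motion:
    - [[0,0,-0.1,0,0,0],[0,0,-0.1,0,0,0],[0,0,-0.1,0,0,0],[0,0,-0.1,0,0,0],[0,0,-0.1,0,0,0]]
  jaw: 1
  squeeze: 30

```text
time: 10.15
tool_pos: [547.0, 236.2, 104.8]
tcp_rot: [180.0, 0.0, 159.5]
ft_force: [0.4, -0.3, 0.0]
finger_gap: 85.5
grip_force: 0.0
```

Request:
play_rows:
  motion:
    - [[0,0,-1,0,0,0],[0,0,-2,0,0,0],[0,0,-2.9,0,0,0],[0,0,-2.9,0,0,0],[0,0,-2.9,0,0,0]]

```text
time: 10.65
tool_pos: [547.3, 236.3, 134.5]
tcp_rot: [180.0, 0.1, 159.5]
ft_force: [0.1, -0.3, -0.1]
finger_gap: 85.3
grip_force: 0.0
```

```bash
python3 - <<'E'
from h import *
x=sensors.sense();print(x['time'],x['tool_pos'],x['ft_force'],x['finger_gap'])
S=snap('side');T=snap('top')
def c(s,x,y,w=32,h=36): return cv2.resize(s['pixels'][y-h:y+h,x-w:x+w,::-1],None,fx=6,fy=6,interpolation=cv2.INTER_CUBIC)
cv2.imwrite('pics/m2.png',np.hstack([c(S,237,165),c(T,209,190)]))
for z in(55,61,131,166): print(z,proj(S,[546.5,235,z]))
E
```

```text
10.65 [547.32196712 236.27525217 134.5275807 ] [ 0.07978308 -0.2539209  -0.11944552] 85.32035551992537
55 [235.27728772 177.57975645]
61 [235.2092715  176.08033309]
131 [234.38692408 157.95161302]
166 [233.95476404 148.42460768]
```

View pics/m2.png

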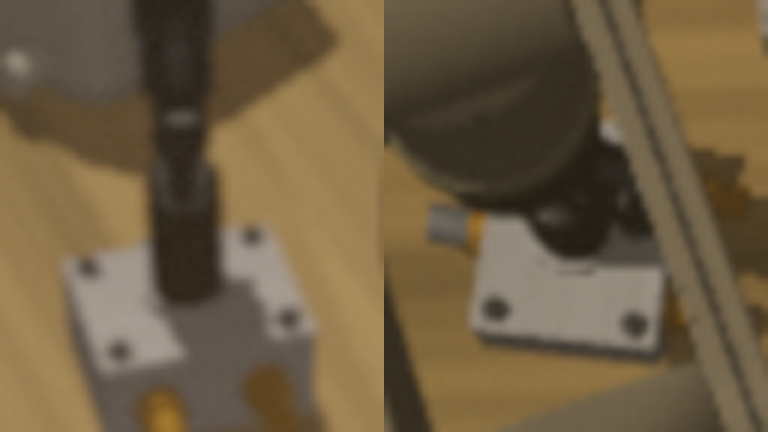

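The side crop shows the lamp upright in the block with its collar down at crop px (187,297). The fingers are open around the head. Now I'll pinch the head.

Request:
play_rows:
  motion:
    - [[0,0,0.1,0,0,0],[0,0,0.1,0,0,0],[0,0,0.1,0,0,0],[0,0,0.1,0,0,0],[0,0,0.1,0,0,0]]
  jaw: 0.15
  squeeze: 30

```text
time: 11.25
tool_pos: [546.8, 235.8, 132.9]
tcp_rot: [-180.0, 0.0, 159.5]
ft_force: [-2.0, -3.0, 3.2]
finger_gap: 22.5
grip_force: 30.1
```

Request:
play_rows:
  motion:
    - [[0,0,0,0,0,0],[0,0,0,0,0,0],[0,0,0,0,0,0]]

```text
time: 11.55
tool_pos: [546.9, 235.9, 132.9]
tcp_rot: [-180.0, 0.0, 159.5]
ft_force: [-2.4, -3.0, 3.7]
finger_gap: 22.4
grip_force: 30.4
```

The gap of 22.4 plus the 1.1 bias seen on the sleeve gives 23.5, so the button is fully pressed. I'll start a gentle test pull.

Request:
play_rows:
  motion:
    - [[0,0,-0.15,0,0,0],[0,0,-0.3,0,0,0],[0,0,-0.5,0,0,0],[0,0,-0.7,0,0,0],[0,0,-0.7,0,0,0]]

```text
time: 12.05
tool_pos: [546.8, 236.2, 140.0]
tcp_rot: [-180.0, -0.0, 159.5]
ft_force: [-0.8, -2.5, -2.7]
finger_gap: 22.3
grip_force: 29.9
```

Only 2.7 N of load, so the rod is free rather than the whole lamp lifting. Pulling on.

Request:
play_rows:
  motion:
    - [[0,-0.05,-0.4,0,0,0],[0,-0.05,-1,0,0,0],[0,-0.05,-1.7,0,0,0],[0,-0.05,-2.4,0,0,0],[0,-0.05,-3.1,0,0,0]]

```text
time: 12.55
tool_pos: [546.8, 235.9, 171.8]
tcp_rot: [180.0, 0.0, 159.5]
ft_force: [-0.4, -1.2, -2.6]
finger_gap: 22.2
grip_force: 29.5
```

Request:
play_rows:
  motion:
    - [[0,0,-0.7,0,0,0],[0,0,-1.4,0,0,0],[0,0,-2.1,0,0,0],[0,0,-2.8,0,0,0],[0,0,-3.3,0,0,0]]

```text
time: 13.05
tool_pos: [546.9, 235.8, 204.7]
tcp_rot: [180.0, 0.0, 159.5]
ft_force: [0.3, -0.5, -2.1]
finger_gap: 22.0
grip_force: 29.5
```

Request:
play_rows:
  motion:
    - [[0,0,-0.3,0,0,0],[0,0,-0.6,0,0,0],[0,0,-0.7,0,0,0],[0,0,-0.7,0,0,0],[0,0,-0.7,0,0,0]]

```text
time: 13.55
tool_pos: [546.7, 235.7, 210.6]
tcp_rot: [-180.0, -0.0, 159.5]
ft_force: [0.6, 0.4, -2.7]
finger_gap: 22.3
grip_force: 29.5
```

Request:
play_rows:
  motion:
    - [[0,0,-0.1,0,0,0],[0,0,-0.15,0,0,0],[0,0,-0.15,0,0,0]]

```text
time: 13.85
tool_pos: [546.7, 235.7, 212.3]
tcp_rot: [-180.0, -0.0, 159.5]
ft_force: [0.8, 0.0, -2.1]
finger_gap: 22.2
grip_force: 29.5
```

Request:
play_rows:
  motion:
    - [[0,0,-0.05,0,0,0],[0,0,-0.05,0,0,0],[0,0,-0.05,0,0,0]]

```text
time: 14.15
tool_pos: [546.7, 235.7, 212.8]
tcp_rot: [180.0, 0.0, 159.5]
ft_force: [-0.1, 0.2, -2.8]
finger_gap: 22.3
grip_force: 29.6
```

Request:
play_rows:
  motion:
    - [[0,0,-0.05,0,0,0],[0,0,-0.05,0,0,0],[0,0,-0.05,0,0,0]]

```text
time: 14.45
tool_pos: [546.5, 235.6, 212.9]
tcp_rot: [-180.0, -0.0, 159.5]
ft_force: [-0.2, 0.4, -6.6]
finger_gap: 22.2
grip_force: 29.7
```

The second stop is reached: the load rose to 6.6 N, below the 7.5 N that lifts the whole lamp. I'll ease off slightly to keep the foot home.

Request:
play_rows:
  motion:
    - [[0,0,0.02,0,0,0],[0,0,0.02,0,0,0],[0,0,0.02,0,0,0],[0,0,0.02,0,0,0]]

```text
time: 14.85
tool_pos: [546.6, 235.6, 212.9]
tcp_rot: [-180.0, -0.0, 159.5]
ft_force: [0.7, 1.2, -6.9]
finger_gap: 22.5
grip_force: 29.6
```

```bash
python3 - <<'E'
from h import *
x=sensors.sense();print(x['time'],x['tool_pos'],x['ft_force'],x['finger_gap'])
S=snap('side');save(S,'f.png',(187,90,287,215),4.8)
E
```

```text
14.85 [546.57808465 235.64762005 212.89456955] [ 0.72454529  1.21805076 -6.86629035] 22.460541479244558
```

View pics/f.png

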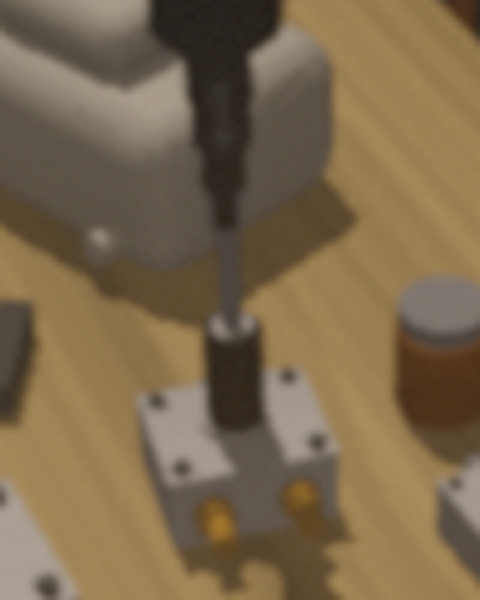

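The picture shows the lamp home in the block, with the collar at crop px (236,425), the rod extended and the head gripped. The load is still close to lifting, so I'll ease off a touch more.

Request:
play_rows:
  motion:
    - [[0,0,0.03,0,0,0],[0,0,0.03,0,0,0],[0,0,0.03,0,0,0],[0,0,0.03,0,0,0]]

```text
time: 15.3
tool_pos: [546.7, 235.7, 212.9]
tcp_rot: [180.0, 0.0, 159.5]
ft_force: [0.8, 0.4, -5.4]
finger_gap: 22.2
grip_force: 29.8
```

```bash
python3 -c "
from h import *
print(sensors.sense()['ft_force']); print(job.hand_in())"
```

```text
[ 0.83589273  0.44861858 -5.37916674]
the job is handed in; nothing more can be done
None
```

I handed the job in at about 15 s: the lamp stands home in the middle-sized block, its head pulled out to the second stop and still gripped there; hand-in returned no verdict.

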